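# Clamp a scraper blade in the honing jig

### The job

Clamp the notched scraper blade in the honing jig: pick it up from the bench, lay it flat on the jig's bed, square along the side rail with its bevelled edge sticking out at the front, and slide it back until you feel its notch bottom on the locating pin, wherever that is set. Press it home there for a moment with a firm, steady push, not so hard that the pin's stop would shift. Then push the toggle handle fully down so that the pad holds the blade, and let go; leave the plain narrow blade where it lies.

Things in the scene. Friction and masses are not known exactly. Their poses are not given: they have to be found in the camera images.
- blade_mid (a point): Centre (half-way up) of the notched scraper blade, a flat bright steel plate 112 long, 36 wide, 5 thick, about 0.11 kg, loose on the bench. x runs along the blade to the notched tail, z is up (bevel side). Tail end at x = +56, cutting edge at x = -56 (bevel over the last 10), long edges at y = +-18. The fingers have room beside it.
- blade_notch (a point): Middle of the bottom of the U notch in the blade's tail, half-way up its thickness (42 from blade_mid along x). The notch is 8 wide, 14 deep, open at the tail, its mouth flared to 14 wide over the last 3.
- jig: Honing jig, a grey casting screwed to the bench: foot plate 122 x 86 x 8, flat raised bed, top 24 above the bench. Origin on the bench under the middle of the pin's slot; x points to the rear (toggle clamp), -x to the front, z up. The bed is 44 wide from x = -28 back and 24 wide on its nose, from x = -28 to -64; up to x = +5 it is open from above but for pin and rail.
- slot (a point): Middle of the slot (along x, y = 0) in the bed's top in which the locating pin is set and locked; axes as the jig's. The pin, 6 in diameter, 8 high, stands anywhere from 8 in front of this point (x = -8) to 8 behind it: its place is not measured and must be felt. Pin and notch are rigid steel. Press home with a steady 6 to 11 N for half a second; over 15 N the stop begins to shift.
- rail (a point): Middle of the inner face of the low steel squaring rail along the bed's +y side, at bed level: x = -7.5, y = +18.5, z = 24 in the jig's frame. The face is flat, 41 long along the jig's x (from -28 to +13) and 4 high. The -y side of the bed is open. Seated, the blade points along the jig's x with blade_mid 45 in front of the pin's axis, at y = 0, z = 26.5 (0.5 from the rail).
- nose (a point): Front end of the bed's narrow nose, on its top: x = -64, y = 0, z = 24 in the jig's frame. In front of x = -28 a seated blade overhangs the nose by 6 on each side, and its front part sticks out past it: there fingers have room beside it and 16 beneath it.
- toggle (a joint): Angle of the toggle link, rad: about 1.1 with the handle up and the clamp open (start), 0 at dead centre, -0.06 with the handle fully down on its stop, where it locks itself. Friction holds it where left. It takes 1 to 3 N at the grip to move the handle, somewhat more as the pad meets the blade just before dead centre.
- clamp_arm: Arm of the toggle clamp; origin on its pivot (x = +36, z = 40 of the jig), its x and z along the jig's when closed. It follows the handle. Open, it stands up to 101 above the bench, its pad 60 above the bed and behind x = +5 of the jig, leaving the bed free; closed, its rubber pad (12 in diameter) presses on the blade at x = -16 of the jig, on its centre line.
- handle_grip (a point): Middle of the handle's black sleeve (14 in diameter, 56 long), on its axis. It swings in the jig's x-z plane: up (start) it is near x = +80, z = 110 in the jig's frame, the handle steep; half-way at x = +98, z = 88; fully down at x = +103, z = 57, the handle level and pointing to the rear. Push it from the front and above, rearwards and down.
- plain_mid (a point): Centre (half-way up) of the other blade, to be left alone: narrower, 116 x 25 x 5 mm, square tail without a notch.
There are look-alikes about, which are no part of the job. What is shaped like the part that bears blade_mid but red is not meant.

How it is judged:
On the way, in this order (a step that is already met when the one before it is completed fails the run):
1. The blade lies flat and square on the bed with its notch bottomed on the pin, pressed home against the pin with more than 4 N (horizontal distance between blade_notch and locating_pin_c0 below 0.0045 m and y of blade_notch in the frame of jig between -0.002 and 0.002 m and z of blade_notch in the frame of jig between 0.0245 and 0.0285 m and angle between blade_mid's own z axis and vertical below 0.05 rad and angle between the x axis of blade_mid and the x axis of jig, either way round below 0.04 rad and contact force between locating_pin_c0 and blade above 4 N), for 0.3 s.
2. The toggle handle is fully down, past dead centre, its pad pressing on the seated blade (horizontal distance between blade_notch and locating_pin_c0 below 0.0045 m and y of blade_notch in the frame of jig between -0.002 and 0.002 m and z of blade_notch in the frame of jig between 0.0245 and 0.0285 m and angle between blade_mid's own z axis and vertical below 0.05 rad and angle between the x axis of blade_mid and the x axis of jig, either way round below 0.04 rad and value of joint toggle below -0.03 rad and contact force between clamp_arm and blade above 1 N), for 0.2 s.
At the end, for the whole second after the job is handed in: The notched blade rests flat on the bed (2 mm, 0.05 rad), square to it within 0.04 rad, its notch bottom within 1.5 mm of touching the pin (4.5 mm from its axis); the toggle is past dead centre (below -0.03 rad), its pad pressing on the blade (over 1 N); the plain blade has moved less than 20 mm (all of step 2 and linear speed of blade below 0.01 m/s and distance of plain_mid from where it was at the start of the episode below 0.02 m).
It fails at once if The locating pin is shoved out of its setting (more than 1.5 mm) (distance of locating_pin_c0 from where it was at the start of the episode above 0.0015 m).
It fails at once if The blade is forced against the locating pin with more than 15 N (contact force between locating_pin_c0 and blade above 15 N).
It fails at once if The plain blade is pushed about (more than 20 mm) (distance of plain_mid from where it was at the start of the episode above 0.02 m).
It also fails if it takes over 54 s, if anything falls off the work surface, if the arm or the gripper's body presses on something with over 40 N, if the wrist force passes 120 N, or if a joint passes its speed limit or range.

### The arm

A 6-joint arm with a two-finger parallel gripper is mounted at the origin on a cart in front of the work surface, level with it; the furniture and walls round the work are solid. World frame = base frame: x ahead of the robot, y to its left, z up, the work surface at z = 0. Lengths are in m, angles in rad, forces in N, time in s.
With the tool pointing down it reaches from about 0.325 to 0.925 m from the base axis. Payload 3.1 kg.
Tool frame: the origin (TCP) lies midway between the tips of the shut fingers; the grasp point (between the pads) lies bot.pinch_z behind it (bot.pinch_z is the distance from the TCP to the grasp point, in m); z points along the fingers, y is the direction in which the jaws open and shut (so a half turn about z gives the same grasp; the last joint's range is limited). The gripper opens to 85 mm and grips with 20 to 120 N. Pads are 22 mm wide; open, the fingers measure 114 mm over their backs; the gripper's body (76 mm by 85 mm) begins 54 mm behind the grasp point. The pads swing forward as they close: fully open they stand 13 mm farther back than shut.
Start: joints at [-1.368, 0.217, 1.613, -0, 1.311, -0.112], TCP at [0.194, -0.594, 0.231] pointing down, gripper open.
Joint ranges: [-2.75, 2.75], [-0.78, 2.1], [0.31, 2.55], [-1.13, 4.27], [0.13, 2.63], [-2.58, 2.58]. Speed limits (rad/s): [2.79, 2.79, 3.14, 3.14, 3.14, 3.14].

### API

Orientations are given as [roll, pitch, yaw] about the fixed x, y, z axes, in that order (R = Rz(yaw) Ry(pitch) Rx(roll)).
In Python, from station import bot gives the robot as it stands. The module is installed in compiled form; this text tells all that it offers.
- The arm moves only by the tool arm_command, never from a script. Its argument "motion" is one flat list of numbers, 5 for each row, row after row: the opening, from 0 (shut) to 1 (fully open), then the shift along the world's x, y, z in cm, then the turn about the world's z in degrees. In form: [hand, tx, ty, tz, spin, hand, tx, ty, tz, spin, ...]. A call has 1 to 20 rows; each row shifts and turns the commanded pose from where the row before left it; what a row does not reach is not made up. A row lasts 1/12 s, in which the tool goes at most 41.7 mm and 7.16 degrees, less where a joint would pass 70% of its speed; a pose out of reach is approached as far as the arm can. A call is refused whole if a number of a shift passes 4.17 or a number of a turn 7.16, either way. A call with a gripper value outside its range is refused whole. The fingers move at their own pace and stop on an object; "squeeze" is the grip in N (left out, the last holds). Time passes only in rows, so rows that do not move let the fingers close. It gives the time, the measured TCP pose, the force and the opening at its end, in the units of the state.
- bot.get_state(): the state, without advancing time (a new reading comes with each control period).
- bot.snapshot(name): name is "scene" or "side" or "wrist"; returns a dict with "frame" (480x640x3 uint8, red, green, blue), "K" (3x3 intrinsics, pixels), "k1" (the pictures are not rectified: a ray, as slopes to the right and down, at radius r is drawn at 1 + k1 r^2 times it, then the intrinsics apply), "rvec" (rotation vector, rad) and "tvec" (3), from world to camera coordinates, as OpenCV has them; the wrist camera has in their place "tool_from_camera" (4x4, takes a point from camera to tool coordinates, whose origin is the TCP and whose axes are the flange's). Camera axes: x right, y down, z forward; pixel columns grow to the right and rows downward; lengths in m; the calibration is good to about 2 mm. A picture is of the moment at which its call begins: read the wrist's pose just before it. There is no depth.
- bot.hand_in(): hands the job in, once; it reports no verdict.
The state is a dict: "time_s": time; "joints": joint angles; "dq": joint speeds; "joint_efforts": joint torques, N m; "tcp_pos": TCP position; "tool_rot": TCP orientation; "contact_force": force on the tool from outside, world axes, zero at the start; "wrist_torque": the same for the moment, N m; "gripper_width": opening from 0.0 (shut) to 1.0 (fully open).
Only numpy, scipy, OpenCV 4.12 (cv2) and the standard library are available. Lean on these libraries where they do the work, as an engineer would, in place of code of your own. Each camera call takes 0.05 s, during which the arm holds its last target. There are 200 camera calls.

## Working session

There is one attempt and no reset: what is moved stays moved. The work goes in short steps, Python scripts to look and compute and a tool call to move; the robot and the scene stay as the last step left them, time stands still between calls to the robot, and variables do not carry over. Pictures are saved under pics/ and viewed, about 8 in all and at most 12, crops included, and the job is handed in when it is done.

Besides the shell and the picture viewer there is one more tool, called after "Request:" as name(argument=value, ...) on one line, values as JSON. arm_command: Moves the arm, as the interface text tells. Its arguments: {"type":"object","properties":{"motion":{"type":"array","items":{"type":"number"}},"squeeze":{"type":"number"}},"required":["motion"]}

```bash
mkdir -p pics; cat > h.py <<'E'
import numpy as np, cv2
from station import bot
from scipy.spatial.transform import Rotation as R
def snap(n):
    st=bot.get_state(); s=bot.snapshot(n); s['st']=st
    if n=='wrist':
        T=np.eye(4); T[:3,:3]=R.from_euler('xyz',st['tool_rot']).as_matrix(); T[:3,3]=st['tcp_pos']
        M=T@np.array(s['tool_from_camera']); s['Rwc']=M[:3,:3]; s['c']=M[:3,3]
    else:
        Rm=cv2.Rodrigues(np.array(s['rvec'],float))[0]; s['Rwc']=Rm.T; s['c']=-Rm.T@np.array(s['tvec'],float).ravel()
    return s
def und(s,uv):
    uv=np.array(uv,float).reshape(-1,2);K=np.array(s['K'])
    d=(uv-K[:2,2])/[K[0,0],K[1,1]]; x=d.copy()
    for _ in range(20): x=d/(1+s['k1']*(x**2).sum(1,keepdims=True))
    return x
def ray(s,uv):
    x=und(s,uv); return np.c_[x,np.ones(len(x))]@s['Rwc'].T
def onz(s,uv,z):
    d=ray(s,uv); return s['c']+d*((z-s['c'][2])/d[:,2])[:,None]
def proj(s,P):
    p=(np.array(P,float).reshape(-1,3)-s['c'])@s['Rwc']; x=p[:,:2]/p[:,2:]
    x=x*(1+s['k1']*(x**2).sum(1,keepdims=True)); K=np.array(s['K']); return x*[K[0,0],K[1,1]]+K[:2,2]
def save(s,n): cv2.imwrite('pics/'+n,cv2.cvtColor(s['frame'],cv2.COLOR_RGB2BGR))
E
python3 - <<'E'
from h import *
import pickle
st=bot.get_state(); print(st, bot.pinch_z)
for n in ['scene','side']:
    s=snap(n); save(s,n+'0.png'); pickle.dump(s,open(n+'0.pkl','wb')); print(n,s['c'],s['K'],s['k1'])
E
```

```text
{'time_s': 0.0, 'joints': array([-1.36822453e+00,  2.17773020e-01,  1.61491641e+00, -3.06230493e-05,
        1.31131577e+00, -1.12244378e-01]), 'dq': array([ 0.00104291,  0.00109319,  0.00114223, -0.00157245,  0.0003286 ,
        0.00026745]), 'joint_efforts': array([ 1.43653793e-03, -3.96837687e+01, -3.03851259e+01,  4.74157298e-05,
        9.59830591e-03,  6.13434210e-06]), 'tcp_pos': array([ 0.19334724, -0.59348495,  0.22996584]), 'tool_rot': array([-3.13919197e+00, -2.40834418e-04,  3.14823779e-01]), 'contact_force': array([ 1.36622237, -0.16529807,  0.20537045]), 'wrist_torque': array([0.02537679, 0.0153427 , 0.04750861]), 'gripper_width': 0.9984792566271273} 0.0187
scene [-0.23582882  0.57139027  0.74690601] [[574.49331709   0.         315.84698715]
 [  0.         574.49331709 240.30775699]
 [  0.           0.           1.        ]] -0.12973193790939938
side [ 1.03526023 -0.27642237  1.17243441] [[549.13359132   0.         315.54109974]
 [  0.         549.13359132 239.31176711]
 [  0.           0.           1.        ]] 0.015797988342849293
```

View pics/scene0.png

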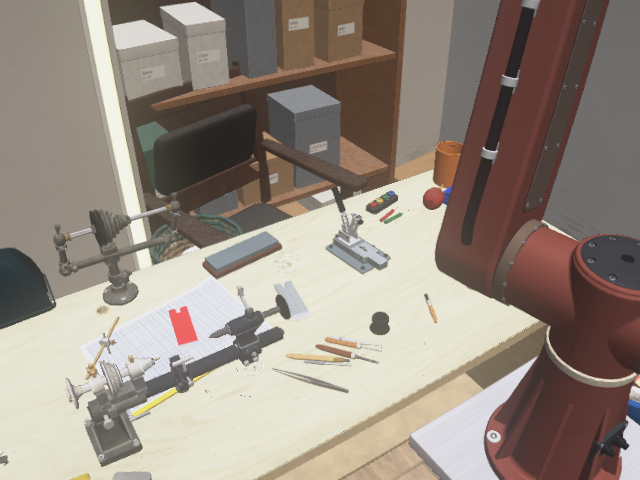

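View pics/side0.png

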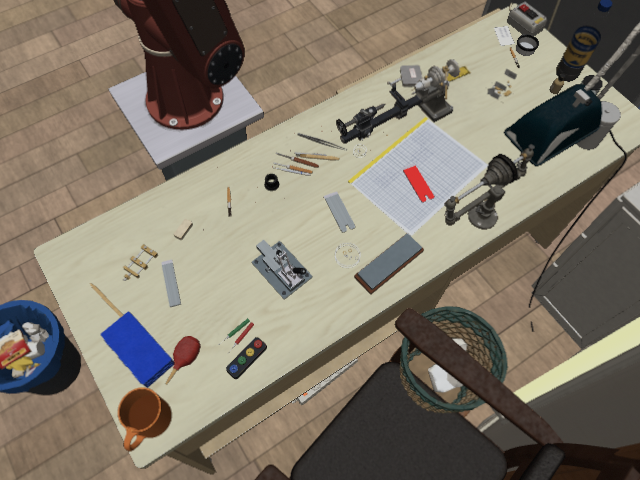

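The side view shows the notched blade at about (340,212), the jig at (282,268), the plain blade at (171,284) and the red decoy at (418,184).

```bash
python3 - <<'E'
from h import *
import pickle
s=pickle.load(open('side0.pkl','rb'))
f=cv2.cvtColor(s['frame'],cv2.COLOR_RGB2BGR)
cv2.imwrite('pics/c1.png',cv2.resize(f[180:310,240:370],(780,780),interpolation=cv2.INTER_CUBIC)[:600])
c=cv2.resize(f[185:305,240:370],(780,720),interpolation=cv2.INTER_CUBIC)
cv2.imwrite('pics/c1.png',cv2.resize(c,(650,600)))
print(onz(s,[[340,212],[282,268],[171,284],[326,195],[353,230]],0.005))
g=cv2.cvtColor(s['frame'],cv2.COLOR_RGB2HSV)
print(g[212,340],g[190,325],g[240,340])
m=((g[...,1]<45)&(g[...,2]>100)).astype(np.uint8)
for c in cv2.findContours(m,0,1)[0]:
    a=cv2.contourArea(c); (x,y),_,_=r=cv2.minAreaRect(c)
    if a>200 and 120<x<420 and 150<y<350:
        print(a,r); b=cv2.boxPoints(r); print(b.round(1).tolist(),onz(s,b,.005).round(4).tolist())
E
```

```text
[[ 0.52379543  0.15216575  0.005     ]
 [ 0.57302766 -0.04530486  0.005     ]
 [ 0.46862374 -0.27748564  0.005     ]
 [ 0.46494773  0.1505816   0.005     ]
 [ 0.58174099  0.15011041  0.005     ]]
[101  18 155] [ 27  37 193] [ 27  38 189]
105167.5 ((338.26300048828125, 229.11505126953125), (244.12779235839844, 577.072998046875), 62.83501434326172)
[[25.799999237060547, 252.1999969482422], [539.2000122070312, -11.199999809265137], [650.7000122070312, 206.0], [137.3000030517578, 469.3999938964844]] [[0.2134, -0.5218, 0.005], [0.2083, 1.1187, 0.005], [0.928, 0.8032, 0.005], [0.7826, -0.5079, 0.005]]
```

View pics/c1.png

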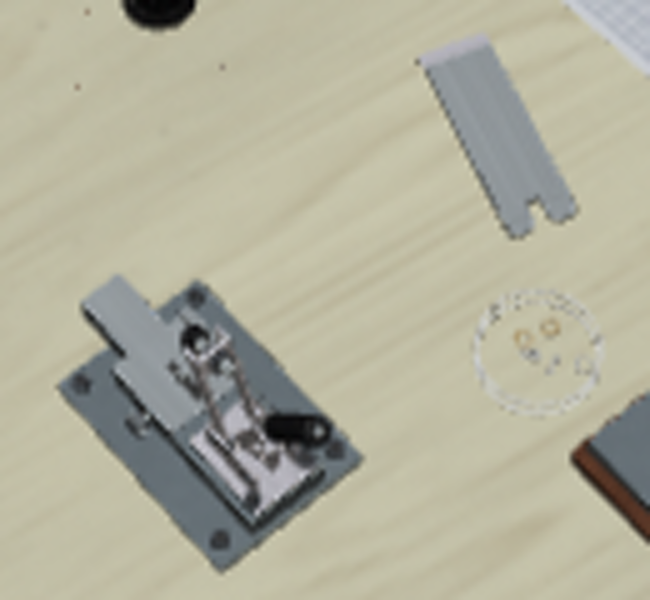

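Crop (5x, origin 240,185): blade corners at (418,62), (490,36), (578,212) and (512,238), with the notch at lower right. Jig foot corners are (60,385), (200,282), (362,462) and (222,570), with the nose at upper left.

```bash
python3 - <<'E'
from h import *
import pickle
s=pickle.load(open('side0.pkl','rb'))
o=lambda L,z: onz(s,np.array(L)/5.+[240,185]-.4,z)
b=o([[418,62],[490,36],[578,212],[512,238],[534,203]],.005); print(b.round(4)); 
t=(b[2]+b[3])/2; e=(b[0]+b[1])/2; print('blade',(t+e)/2,np.degrees(np.arctan2(*(t-e)[1::-1])),np.linalg.norm(t-e))
j=o([[60,385],[200,282],[362,462],[222,570]],.008); print(j.round(4)); c=j.mean(0); d=(j[2]+j[3]-j[0]-j[1])/2
print('foot',c,np.degrees(np.arctan2(d[1],d[0])),np.linalg.norm(d),np.linalg.norm(j[1]-j[0]))
n=o([[82,303],[118,275]],.024); print('nose',n,n.mean(0))
E
```

```text
[[0.466  0.1415 0.005 ]
 [0.473  0.18   0.005 ]
 [0.578  0.1593 0.005 ]
 [0.5722 0.1246 0.005 ]
 [0.5623 0.1443 0.005 ]]
blade [0.52227742 0.1513406  0.005     ] -10.12314619863205 0.10727065187438303
[[ 5.218e-01 -9.640e-02  8.000e-03]
 [ 5.119e-01 -1.380e-02  8.000e-03]
 [ 6.310e-01 -2.000e-04  8.000e-03]
 [ 6.404e-01 -8.180e-02  8.000e-03]]
foot [ 0.57628571 -0.0480506   0.008     ] 6.72452981382338 0.11965450979021051 0.08320063058797358
nose [[ 0.49840499 -0.06902669  0.024     ]
 [ 0.49504399 -0.04750719  0.024     ]] [ 0.49672449 -0.05826694  0.024     ]
```

```bash
python3 - <<'E'
from h import *
s=snap('wrist'); print(np.array(s['tool_from_camera']).round(3),s['K'][0],s['k1'],s['c'])
E
```

```text
[[-0.    -0.958 -0.288  0.073]
 [ 1.    -0.    -0.001  0.   ]
 [ 0.001 -0.288  0.958 -0.143]
 [ 0.     0.     0.     1.   ]] [406.96489235   0.         317.10512195] -0.06767391406894048 [ 0.26255956 -0.5716258   0.37331851]
```

Request:
arm_command(motion=[1, 1.6, 3.65, 0, -1.4, 1, 1.6, 3.65, 0, -1.4, 1, 1.6, 3.65, 0, -1.4, 1, 1.6, 3.65, 0, -1.4, 1, 1.6, 3.65, 0, -1.4, 1, 1.6, 3.65, 0, -1.4, 1, 1.6, 3.65, 0, -1.4, 1, 1.6, 3.65, 0, -1.4, 1, 1.6, 3.65, 0, -1.4, 1, 1.6, 3.65, 0, -1.4, 1, 1.6, 3.65, 0, -1.4, 1, 1.6, 3.65, 0, -1.4, 1, 1.6, 3.65, 0, -1.4, 1, 1.6, 3.65, 0, -1.4, 1, 1.6, 3.65, 0, -1.4, 1, 1.6, 3.65, 0, -1.4, 1, 1.6, 3.65, 0, -1.4, 1, 1.6, 3.65, 0, -1.4, 1, 1.6, 3.65, 0, -1.4, 1, 1.6, 3.65, 0, -1.4])

```text
time_s: 1.82
tcp_pos: [0.5137, 0.1378, 0.231]
tool_rot: [3.141, 0.0, -0.175]
contact_force: [0.7, -0.9, 0.2]
gripper_width: 1.001
```

```bash
python3 - <<'E'
from h import *
import pickle
s=snap('wrist'); save(s,'w1.png'); pickle.dump(s,open('w1.pkl','wb')); print(s['st']['joints'].round(3),s['c'])
E
```

```text
[ 0.13   0.018  1.833 -0.     1.291  1.876] [0.58528267 0.12462123 0.3742152 ]
```

View pics/w1.png

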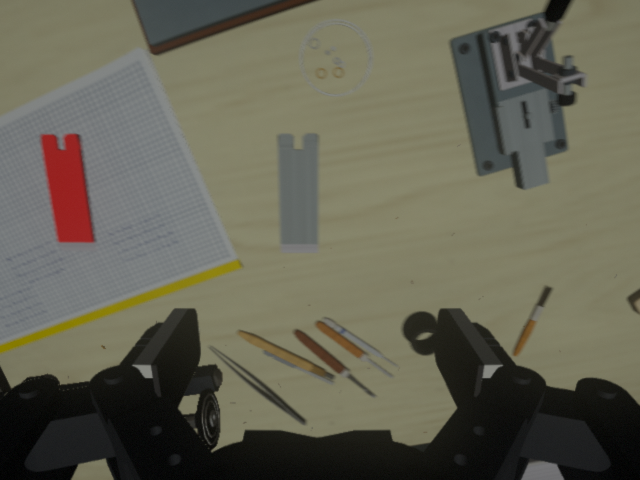

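The wrist view shows the blade at (279–319, 134–252), notch up at (299,150). The jig is at upper right with its nose end at (533,183); the clamp is open.

```bash
python3 - <<'E'
from h import *
import pickle
s=pickle.load(open('w1.pkl','rb'))
g=cv2.cvtColor(s['frame'],cv2.COLOR_RGB2HSV)
print(g[200,300],g[220,350],g[249,300],g[160,500],g[160,530])
m=((g[...,0]>40)&(g[...,1]<70)).astype(np.uint8); m=((cv2.cvtColor(s['frame'],cv2.COLOR_RGB2LAB)[...,2]<134)).astype(np.uint8)
sub=np.zeros_like(m); sub[125:262,262:335]=m[125:262,262:335]
c=max(cv2.findContours(sub,0,1)[0],key=cv2.contourArea).reshape(-1,2)
P=onz(s,c,.004)[:,:2].astype(np.float32)*1000
r=cv2.minAreaRect(P); print('blade',r, cv2.boxPoints(r))
sub=np.zeros_like(m); sub[5:192,440:575]=m[5:192,440:575]
cs=[c for c in cv2.findContours(sub,0,1)[0] if cv2.contourArea(c)>300]
print([ (cv2.contourArea(c),cv2.boundingRect(c)) for c in cs])
print('foot corners',onz(s,[[450,42],[478,175],[568,150]],.008).round(4).tolist())
print('nose corners',onz(s,[[518,189],[549,182]],.024).round(4).tolist(), onz(s,[[513,152],[543,146]],.024).round(4).tolist())
c=cv2.cvtColor(s['frame'],cv2.COLOR_RGB2BGR)[10:200,435:595]
cv2.imwrite('pics/c2.png',cv2.resize(c,None,fx=3.15,fy=3.15,interpolation=cv2.INTER_CUBIC))
E
```

```text
[ 75  15 104] [ 27  57 130] [  0   2 121] [90 23 78] [ 80  15 102]
blade ((520.1453857421875, 154.1568145751953), (34.65620422363281, 110.13801574707031), 79.96630859375) [[462.89963 146.68826]
 [571.3531  127.49921]
 [577.3911  161.62537]
 [468.93768 180.81442]]
[(15063.5, (451, 5, 124, 184))]
foot corners [[0.6272, 0.0045, 0.008], [0.5112, -0.0103, 0.008], [0.5204, -0.0948, 0.008]]
nose corners [[0.4962, -0.0392, 0.024], [0.4978, -0.0674, 0.024]] [[0.5293, -0.0362, 0.024], [0.5302, -0.0628, 0.024]]
```

View pics/c2.png

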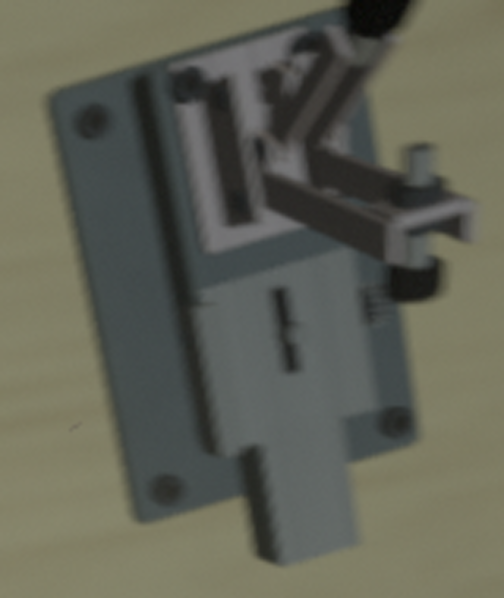

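Crop (3.15x): slot runs from (279,287) to (293,372). Nose top front corners are at (285,563) and (357,543), shoulders at (262,450) and (345,420).

```bash
python3 - <<'E'
from h import *
import pickle
s=pickle.load(open('w1.pkl','rb'))
o=lambda L,z: onz(s,np.array(L)/3.15+[435,10]-.35,z)[:,:2].round(4)
an=lambda p,q: np.degrees(np.arctan2(*(q-p)[::-1])).round(2)
S=o([[279,287],[293,372]],.024); print('slot',S,S.mean(0),an(S[1],S[0]))
N=o([[285,563],[357,543],[262,450],[345,420]],.024); print('nose',N,(N[0]+N[1])/2,an(N[0],N[2]),an(N[1],N[3]),np.linalg.norm(N[0]-N[1]))
F=o([[50,97],[140,522],[418,440]],.008); print('foot',F,an(F[1],F[0]),an(F[2],F[1])-90)
E
```

```text
slot [[ 0.5704 -0.0472]
 [ 0.5477 -0.05  ]] [ 0.55905 -0.0486 ] 7.03
nose [[ 0.4957 -0.0456]
 [ 0.4979 -0.0665]
 [ 0.5281 -0.0404]
 [ 0.5326 -0.064 ]] [ 0.4968  -0.05605] 9.12 4.12 0.021015470491997087
foot [[ 0.6284  0.0039]
 [ 0.5107 -0.0113]
 [ 0.5211 -0.0942]] 7.36 7.150000000000006
```

Request:
arm_command(motion=[0.6, -0.4, 1.0, -2.5, 0, 0.6, -0.43, 0.9, -3.5, 0, 0.6, 0, 0, -3.5, 0, 0.6, 0, 0, -3.5, 0, 0.6, 0, 0, -3.5, 0, 0.6, 0, 0, -3, 0, 0.6, 0, 0, -1.5, 0, 0.6, 0, 0, -0.8, 0, 0.6, 0, 0, 0, 0, 0.6, 0, 0, 0, 0], squeeze=40)

```text
time_s: 2.7
tcp_pos: [0.5056, 0.1546, 0.0136]
tool_rot: [-3.141, -0.0, -0.174]
contact_force: [1.0, -0.5, -0.6]
gripper_width: 0.598
```

```bash
python3 - <<'E'
from h import *
import pickle
s=snap('wrist'); save(s,'w2.png'); pickle.dump(s,open('w2.pkl','wb')); print(s['st']['tcp_pos'],s['st']['contact_force'])
E
```

```text
[0.50559034 0.15464076 0.01361866] [ 1.02867688 -0.54439799 -0.58273466]
```

View pics/w2.png

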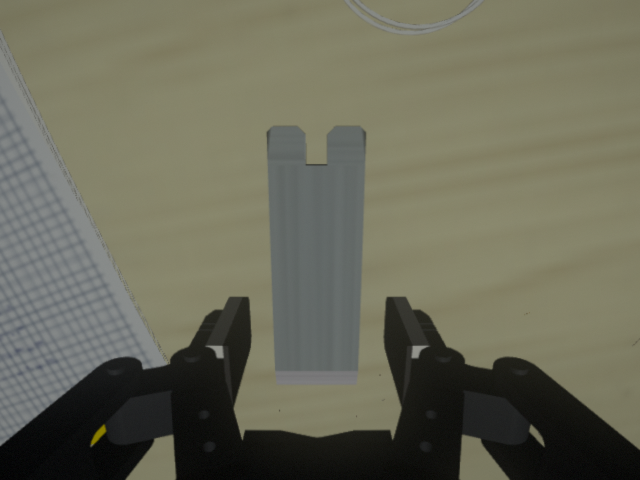

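The blade is centred between the pads (edges at 267/366, pads at 250/386), with its notch bottom at (316,164).

Request:
arm_command(motion=[0.6, 0, 0, -0.5, 0, 0.6, 0, 0, -0.3, 0, 0.6, 0, 0, -0.2, 0, 0.6, 0, 0, 0, 0])

```text
time_s: 3.08
tcp_pos: [0.5052, 0.1547, 0.0033]
tool_rot: [-3.142, -0.0, -0.174]
contact_force: [-0.5, 1.0, -0.3]
gripper_width: 0.6
```

```bash
python3 - <<'E'
from h import *
import pickle
s=pickle.load(open('w2.pkl','rb'))
p=onz(s,[[316,164],[317,372]],.004)
d=p[0]-s['st']['tcp_pos']; print(p,d,np.linalg.norm(d[:2]),np.degrees(np.arctan2(d[1],d[0])))
print(bot.get_state()['contact_force'])
E
```

```text
[[0.5607818  0.14491975 0.004     ]
 [0.47204005 0.16018829 0.004     ]] [ 0.05519146 -0.00972101 -0.00961866] 0.056041013175702654 -9.989198207200669
[-0.54974959  0.98780932 -0.27569676]
```

Request:
arm_command(motion=[0.6, 0, 0, -0.15, 0, 0.6, 0, 0, -0.15, 0, 0.6, 0, 0, 0, 0])

```text
time_s: 3.33
tcp_pos: [0.505, 0.1547, 0.0001]
tool_rot: [3.141, 0.0, -0.174]
contact_force: [-0.3, 0.4, -0.1]
gripper_width: 0.597
```

Request:
arm_command(motion=[0.6, 0, 0, -0.15, 0, 0.6, 0, 0, 0, 0])

```text
time_s: 3.5
tcp_pos: [0.505, 0.1547, -0.0015]
tool_rot: [3.141, 0.0, -0.174]
contact_force: [-1.0, 0.7, -0.7]
gripper_width: 0.6
```

Request:
arm_command(motion=[0.6, 0, 0, -0.15, 0, 0.6, 0, 0, 0, 0])

```text
time_s: 3.67
tcp_pos: [0.5051, 0.1547, -0.0029]
tool_rot: [3.141, 0.0, -0.174]
contact_force: [0.6, 0.2, -1.0]
gripper_width: 0.604
```

Request:
arm_command(motion=[0.5, 0, 0, 0.1, 0, 0.3, 0, 0, 0, 0, 0.3, 0, 0, 0, 0, 0.3, 0, 0, 0, 0, 0.3, 0, 0, 0, 0])

```text
time_s: 4.08
tcp_pos: [0.5062, 0.1549, -0.0007]
tool_rot: [-3.141, -0.002, -0.174]
contact_force: [-0.0, 0.2, 4.8]
gripper_width: 0.401
```

Request:
arm_command(motion=[0.3, 0, 0, 0.2, 0, 0.3, 0, 0, 0.5, 0, 0.3, 0, 0, 1.5, 0, 0.3, 0, 0, 3, 0, 0.3, 0, 0, 3, 0, 0.3, 0, 0, 1, 0, 0.3, 0, 0, 0, 0])

```text
time_s: 4.67
tcp_pos: [0.5081, 0.1552, 0.0937]
tool_rot: [-3.139, -0.007, -0.174]
contact_force: [1.0, 0.2, -1.3]
gripper_width: 0.403
```

```bash
python3 - <<'E'
from h import *
import pickle
s=snap('wrist'); save(s,'w3.png'); pickle.dump(s,open('w3.pkl','wb')); print(s['st'])
E
```

```text
{'time_s': 4.6667, 'joints': array([ 1.64328016e-01,  1.78626710e-01,  1.94140794e+00, -3.55761954e-06,
        1.01424173e+00,  1.90895622e+00]), 'dq': array([-0.00220606,  0.05083372,  0.04754803,  0.00023982, -0.02705943,
       -0.0013824 ]), 'joint_efforts': array([ 1.43627892e-01, -3.37888777e+01, -2.52086824e+01, -1.03722035e-03,
        2.64626211e-01,  3.31115270e-04]), 'tcp_pos': array([0.50805902, 0.15520298, 0.09366655]), 'tool_rot': array([-3.13916829, -0.00690293, -0.17383838]), 'contact_force': array([ 0.99793041,  0.18165026, -1.27084353]), 'wrist_torque': array([-0.03279588,  0.00976833,  0.04453294]), 'gripper_width': 0.4032886249910748}
```

View pics/w3.png

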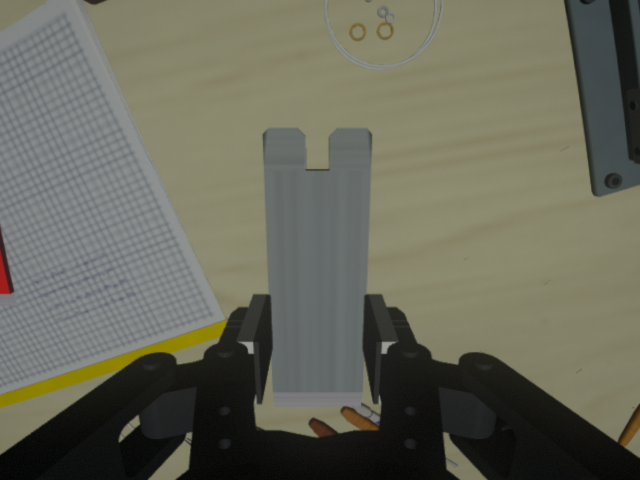

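Blade is gripped and level: the width ratio from tail (264–371) to front (274–362) matches the camera tilt. Notch bottom is at (317,169).

Request:
arm_command(motion=[0.3, -0.4, -1.5, 0, 2.1, 0.3, -0.6, -3, 0, 3, 0.3, -0.7, -3.4, 0, 3, 0.3, -0.7, -3.4, 0, 3, 0.3, -0.7, -3.4, 0, 3, 0.3, -0.7, -3.4, 0, 3, 0.3, -0.4, -2.5, 0, 0, 0.3, -0.2, -1, 0, 0, 0.3, 0, 0, 0, 0, 0.3, 0, 0, 0, 0, 0.3, 0, 0, 0, 0])

```text
time_s: 5.63
tcp_pos: [0.4606, -0.0601, 0.0893]
tool_rot: [-3.14, 0.002, 0.125]
contact_force: [-0.8, -0.0, -0.2]
gripper_width: 0.402
```

```bash
python3 - <<'E'
from h import *
import pickle
s=snap('wrist'); save(s,'w4.png'); pickle.dump(s,open('w4.pkl','wb')); print(s['st'])
s0=pickle.load(open('w3.pkl','rb'))
for (a,b) in [((264,140),(371.5,140)),((274,390),(362.5,390))]:
    q=und(s0,[a,b]); w=np.hypot(*(q[1]-q[0])); d=.036/w; q=q.mean(0); p=np.array([q[0]*d,q[1]*d,d,1]); print((np.array(s0['tool_from_camera'])@p).round(4))
f=cv2.cvtColor(s['frame'],cv2.COLOR_RGB2BGR); cv2.imwrite('pics/c4.png',cv2.resize(f[0:300,200:600],(800,600),interpolation=cv2.INTER_CUBIC))
E
```

```text
{'time_s': 5.6333, 'joints': array([-2.81440133e-01,  5.47244799e-02,  2.09011878e+00,  8.26821460e-04,
        9.98803869e-01,  1.16390246e+00]), 'dq': array([ 0.01443809, -0.00585911, -0.005795  , -0.00387807,  0.00166521,
       -0.00471176]), 'joint_efforts': array([-4.98059057e-01, -2.79960966e+01, -2.56380951e+01, -1.91763521e-02,
       -8.49429925e-03,  3.04510373e-03]), 'tcp_pos': array([ 0.46063245, -0.06008817,  0.08931164]), 'tool_rot': array([-3.14014191e+00,  1.61211059e-03,  1.25006619e-01]), 'contact_force': array([-0.803193  , -0.01083945, -0.20514718]), 'wrist_torque': array([-0.04058968,  0.00270556, -0.01962692]), 'gripper_width': 0.40216303393714886}
[ 6.55e-02  7.00e-04 -3.80e-03  1.00e+00]
[-3.31e-02  9.00e-04 -4.00e-03  1.00e+00]
```

View pics/c4.png

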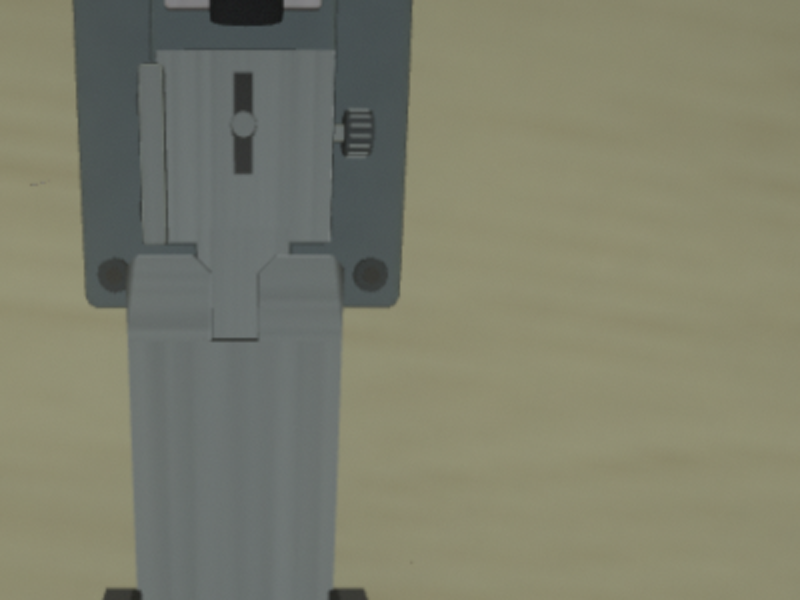

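Crop (2x, origin 200,0): pin top is at (243,124) and the slot runs (243,72)–(243,174). Rail inner face runs (163,64)–(166,243), and the notch bottom is at (235,340).

```bash
cat > m.py <<'E'
from h import *
import pickle
s=pickle.load(open('w4.pkl','rb'))
o=lambda L,z: onz(s,np.array(L)/2.+[200,0]-.25,z)[:,:2]
an=lambda p,q: np.degrees(np.arctan2(*(q-p)[::-1])).round(2)
S=o([[243,72],[243,174]],.024); print('slot',S,S.mean(0),an(S[1],S[0]),np.linalg.norm(S[0]-S[1]))
pin=o([[243,124]],.032); print('pin',pin)
Rl=o([[163,64],[166,243]],.028); print('rail',Rl,an(Rl[1],Rl[0]))
B=o([[335,50],[329,242]],.024); print('bed right',B,an(B[1],B[0]))
zt=s['st']['tcp_pos'][2]+.0039
bl=o([[128,300],[137,590],[341.5,300],[333,590],[235,339]],zt)
a1,a2=(bl[0]+bl[2])/2,(bl[1]+bl[3])/2
print('blade',bl,an(a2,a1),np.linalg.norm(bl[0]-bl[2]),np.linalg.norm(bl[1]-bl[3]), bl[4]-s['st']['tcp_pos'][:2])
th=np.radians(7.1); u=np.array([np.cos(th),np.sin(th)]); v=np.array([-u[1],u[0]])
for n,p in [('slot',S.mean(0)),('pin',pin[0]),('rail',Rl.mean(0)),('bedR',B.mean(0)),('notch',bl[4]),('bladefwd',a1),('bladeback',a2)]: print(n,'u',(p@u*1000).round(1),'v',(p@v*1000).round(1))
E
python3 m.py
```

```text
slot [[ 0.57018339 -0.04838302]
 [ 0.54727585 -0.05130383]] [ 0.55872962 -0.04984343] 7.27 0.02309299763773057
pin [[ 0.5576511  -0.04992225]]
rail [[ 0.56895328 -0.02987374]
 [ 0.52887708 -0.03478932]] 6.99
bed right [[ 0.57777005 -0.06919672]
 [ 0.53406688 -0.07443243]] 6.83
blade [[ 0.52017355 -0.03475435]
 [ 0.46740595 -0.04105511]
 [ 0.52464113 -0.07039194]
 [ 0.47199588 -0.07737983]
 [ 0.51589177 -0.05343761]] 7.18 0.035916535935396544 0.036613557666051295 [0.05525933 0.00665056]
slot u 548.3 v -118.5
pin u 547.2 v -118.5
rail u 540.7 v -99.9
bedR u 542.8 v -140.0
notch u 505.3 v -116.8
bladefwd u 511.9 v -116.7
bladeback u 458.8 v -116.8
```

Request:
arm_command(motion=[0.3, 0.8, 0.03, -1, 0, 0.3, 0.8, 0, -1.5, 0, 0.3, 0, 0, -1.5, 0, 0.3, 0, 0, -1, 0, 0.3, 0, 0, -0.3, 0, 0.3, 0, 0, 0, 0, 0.3, 0, 0, 0, 0, 0.3, 0, 0, 0, 0, 0.3, 0, 0, 0, 0, 0.3, 0, 0, 0, 0, 0.3, 0, 0, 0, 0, 0.3, 0, 0, 0, 0])

```text
time_s: 6.68
tcp_pos: [0.4775, -0.0612, 0.0377]
tool_rot: [3.141, -0.001, 0.124]
contact_force: [-0.2, -0.4, -1.0]
gripper_width: 0.403
```

Request:
arm_command(motion=[0.3, 0, 0.12, -0.5, 0, 0.3, 0, 0, -0.5, 0, 0.3, 0, 0, 0, 0, 0.3, 0, 0, 0, 0, 0.3, 0, 0, 0, 0, 0.3, 0, 0, 0, 0])

```text
time_s: 7.18
tcp_pos: [0.4773, -0.0598, 0.0273]
tool_rot: [-3.142, 0.0, 0.124]
contact_force: [0.1, -0.0, -1.2]
gripper_width: 0.403
```

Request:
arm_command(motion=[0.3, 0, 0, -0.1, 0, 0.3, 0, 0, -0.1, 0, 0.3, 0, 0, 0, 0, 0.3, 0, 0, 0, 0])

```text
time_s: 7.52
tcp_pos: [0.4772, -0.0598, 0.0252]
tool_rot: [-3.142, 0.0, 0.125]
contact_force: [-0.5, 1.3, -0.6]
gripper_width: 0.405
```

```bash
cat > st.py <<'E'
from h import *
a=bot.get_state(); th=np.radians(7.05); u=np.array([np.cos(th),np.sin(th)]); v=np.array([-u[1],u[0]])
p=a['tcp_pos'][:2]; f=a['contact_force']; print('t',a['time_s'],'u,v mm',(p@u*1e3).round(2),(p@v*1e3).round(2),'z',(a['tcp_pos'][2]*1e3).round(2),'F uvz',(f[:2]@u).round(2),(f[:2]@v).round(2),f[2].round(2),'T',a['wrist_torque'].round(3),'rpy',a['tool_rot'].round(4))
E
python3 st.py
```

```text
t 7.5167 u,v mm 466.22 -117.88 z 25.23 F uvz -0.32 1.32 -0.61 T [-0.021  0.019  0.016] rpy [-3.1415e+00  2.0000e-04  1.2450e-01]
```

Request:
arm_command(motion=[0.3, 0, 0, -0.1, 0, 0.3, 0, 0, 0, 0, 0.3, 0, 0, 0, 0])

```text
time_s: 7.77
tcp_pos: [0.4772, -0.0598, 0.0242]
tool_rot: [-3.142, 0.0, 0.125]
contact_force: [1.1, 0.1, -1.4]
gripper_width: 0.403
```

Request:
arm_command(motion=[0.3, 0, 0, -0.1, 0, 0.3, 0, 0, 0, 0, 0.3, 0, 0, 0, 0])

```text
time_s: 8.02
tcp_pos: [0.4774, -0.0598, 0.0234]
tool_rot: [3.142, -0.0, 0.125]
contact_force: [0.4, 1.3, -0.3]
gripper_width: 0.401
```

```bash
python3 st.py
```

```text
t 8.0167 u,v mm 466.42 -117.98 z 23.35 F uvz 0.51 1.23 -0.31 T [-0.022 -0.01   0.006] rpy [ 3.1415e+00 -2.0000e-04  1.2450e-01]
```

Request:
arm_command(motion=[0.3, 0, 0, -0.1, 0, 0.3, 0, 0, 0, 0, 0.3, 0, 0, 0, 0])

```text
time_s: 8.27
tcp_pos: [0.4774, -0.0598, 0.0229]
tool_rot: [-3.142, 0.0, 0.125]
contact_force: [-1.5, 1.2, 4.3]
gripper_width: 0.402
```

```bash
python3 st.py
```

```text
t 8.2667 u,v mm 466.47 -117.98 z 22.94 F uvz -1.3 1.41 4.29 T [ 0.043  0.266 -0.017] rpy [-3.1416e+00  1.0000e-04  1.2470e-01]
```

Request:
arm_command(motion=[0.3, 0, 0, 0.03, 0, 0.3, 0.3, 0.04, 0, 0, 0.3, 0.3, 0.035, 0, 0, 0.3, 0.3, 0.04, 0, 0, 0.3, 0.3, 0.035, 0, 0, 0.3, 0, 0, 0, 0, 0.3, 0, 0, 0, 0])

```text
time_s: 8.85
tcp_pos: [0.4898, -0.0585, 0.0232]
tool_rot: [3.141, -0.0, 0.125]
contact_force: [-2.5, 1.1, 5.3]
gripper_width: 0.401
```

```bash
python3 st.py
```

```text
t 8.85 u,v mm 478.92 -118.16 z 23.17 F uvz -2.36 1.42 5.25 T [-0.038  0.309 -0.025] rpy [ 3.1412e+00 -4.0000e-04  1.2470e-01]
```

Request:
arm_command(motion=[0.3, 0, 0.03, 0.03, 0, 0.3, 0.2, 0.025, 0, 0, 0.3, 0.2, 0.025, 0, 0, 0.3, 0.1, 0.012, 0, 0, 0.3, 0, 0, 0, 0, 0.3, 0, 0, 0, 0])

```text
time_s: 9.35
tcp_pos: [0.4942, -0.0575, 0.0232]
tool_rot: [3.142, 0.001, 0.125]
contact_force: [-2.9, -0.2, 5.6]
gripper_width: 0.402
```

```bash
python3 st.py
```

```text
t 9.35 u,v mm 483.39 -117.69 z 23.23 F uvz -2.91 0.14 5.63 T [-0.06   0.447 -0.039] rpy [3.1416e+00 9.0000e-04 1.2480e-01]
```

Request:
arm_command(motion=[0.3, 0, 0, 0.05, 0, 0.3, 0.1, 0.012, 0, 0, 0.3, 0.1, 0.012, 0, 0, 0.3, 0.1, 0.012, 0, 0, 0.3, 0, 0, 0, 0, 0.3, 0, 0, 0, 0])

```text
time_s: 9.85
tcp_pos: [0.4975, -0.0569, 0.0233]
tool_rot: [-3.142, -0.001, 0.124]
contact_force: [1.1, 0.8, 1.1]
gripper_width: 0.403
```

```bash
python3 st.py
```

```text
t 9.85 u,v mm 486.79 -117.57 z 23.3 F uvz 1.16 0.71 1.12 T [-0.002  0.149 -0.025] rpy [-3.1416e+00 -6.0000e-04  1.2450e-01]
```

Request:
arm_command(motion=[0.3, 0.05, 0.006, 0, 0, 0.3, 0.05, 0.006, 0, 0, 0.3, 0, 0, 0, 0, 0.3, 0, 0, 0, 0])

```text
time_s: 10.18
tcp_pos: [0.4983, -0.0568, 0.0233]
tool_rot: [-3.142, -0.0, 0.125]
contact_force: [-0.8, 0.3, 0.6]
gripper_width: 0.402
```

```bash
python3 st.py
```

```text
t 10.1833 u,v mm 487.52 -117.56 z 23.28 F uvz -0.74 0.43 0.58 T [0.003 0.127 0.013] rpy [-3.1415e+00 -1.0000e-04  1.2450e-01]
```

Request:
arm_command(motion=[0.3, 0.05, 0.006, 0, 0, 0.3, 0.05, 0.006, 0, 0, 0.3, 0, 0, 0, 0, 0.3, 0, 0, 0, 0])

```text
time_s: 10.52
tcp_pos: [0.4994, -0.0568, 0.0233]
tool_rot: [3.142, -0.0, 0.124]
contact_force: [0.8, -0.0, 0.2]
gripper_width: 0.405
```

```bash
python3 st.py
```

```text
t 10.5167 u,v mm 488.69 -117.62 z 23.32 F uvz 0.77 -0.14 0.18 T [0.036 0.047 0.029] rpy [ 3.1416e+00 -5.0000e-04  1.2450e-01]
```

Request:
arm_command(motion=[0.3, 0.05, 0.006, 0, 0, 0.3, 0, 0, 0, 0, 0.3, 0, 0, 0, 0])

```text
time_s: 10.77
tcp_pos: [0.4996, -0.0567, 0.0233]
tool_rot: [-3.142, 0.0, 0.125]
contact_force: [-1.0, -0.3, 0.9]
gripper_width: 0.403
```

Request:
arm_command(motion=[0.3, 0.05, 0.006, 0, 0, 0.3, 0, 0, 0, 0, 0.3, 0, 0, 0, 0])

```text
time_s: 11.02
tcp_pos: [0.4996, -0.0567, 0.0233]
tool_rot: [-3.141, 0.001, 0.125]
contact_force: [-3.3, -0.2, 1.7]
gripper_width: 0.4
```

```bash
python3 st.py
```

```text
t 11.0167 u,v mm 488.91 -117.55 z 23.28 F uvz -3.26 0.23 1.67 T [-0.175  0.512 -0.006] rpy [-3.1414e+00  1.4000e-03  1.2470e-01]
```

Request:
arm_command(motion=[0.3, 0.05, 0.006, 0, 0, 0.3, 0, 0, 0, 0, 0.3, 0, 0, 0, 0])

```text
time_s: 11.27
tcp_pos: [0.4997, -0.0566, 0.0233]
tool_rot: [-3.141, 0.002, 0.125]
contact_force: [-4.0, -1.8, 4.3]
gripper_width: 0.403
```

```bash
python3 st.py
```

```text
t 11.2667 u,v mm 489.01 -117.56 z 23.28 F uvz -4.16 -1.26 4.28 T [-0.262  0.795 -0.034] rpy [-3.1413e+00  2.4000e-03  1.2480e-01]
```

Request:
arm_command(motion=[0.3, 0.05, 0.006, 0, 0, 0.3, 0, 0, 0, 0, 0.3, 0, 0, 0, 0])

```text
time_s: 11.52
tcp_pos: [0.4997, -0.0566, 0.0233]
tool_rot: [-3.141, 0.004, 0.125]
contact_force: [-5.4, -1.4, 5.6]
gripper_width: 0.4
```

```bash
python3 st.py
```

```text
t 11.5167 u,v mm 489.0 -117.55 z 23.25 F uvz -5.51 -0.75 5.56 T [-0.308  0.981 -0.034] rpy [-3.1412  0.0036  0.1249]
```

Request:
arm_command(motion=[0.3, 0.05, 0.006, 0.02, 0, 0.3, 0.05, 0.006, 0, 0, 0.3, 0, 0, 0, 0, 0.3, 0, 0, 0, 0, 0.3, 0, 0, 0, 0])

```text
time_s: 11.93
tcp_pos: [0.4998, -0.0566, 0.0233]
tool_rot: [-3.141, 0.006, 0.125]
contact_force: [-8.3, -1.5, 5.6]
gripper_width: 0.406
```

```bash
python3 st.py
```

```text
t 11.9333 u,v mm 489.1 -117.52 z 23.26 F uvz -8.42 -0.51 5.63 T [-0.391  1.268 -0.069] rpy [-3.141   0.0057  0.1251]
```

Request:
arm_command(motion=[0.3, 0.03, 0.004, 0, 0, 0.3, 0, 0, 0, 0, 0.3, 0, 0, 0, 0, 0.3, 0, 0, 0, 0, 0.3, 0, 0, 0, 0, 0.3, 0, 0, 0, 0, 0.3, 0, 0, 0, 0, 0.3, 0, 0, 0, 0, 0.3, 0, 0, 0, 0, 0.3, 0, 0, 0, 0])

```text
time_s: 12.77
tcp_pos: [0.4998, -0.0566, 0.0233]
tool_rot: [-3.141, 0.006, 0.125]
contact_force: [-8.1, -3.2, 6.5]
gripper_width: 0.408
```

```bash
python3 - <<'E'
exec(open('st.py').read())
s=snap('wrist'); import pickle; pickle.dump(s,open('w5.pkl','wb'))
f=cv2.cvtColor(s['frame'],cv2.COLOR_RGB2BGR); cv2.imwrite('pics/c5.png',cv2.resize(f[0:300,150:550],(800,600),interpolation=cv2.INTER_CUBIC))
E
```

```text
t 12.7667 u,v mm 489.11 -117.49 z 23.25 F uvz -8.39 -2.14 6.54 T [-0.418  1.421 -0.045] rpy [-3.141   0.0064  0.1253]
```

View pics/c5.png

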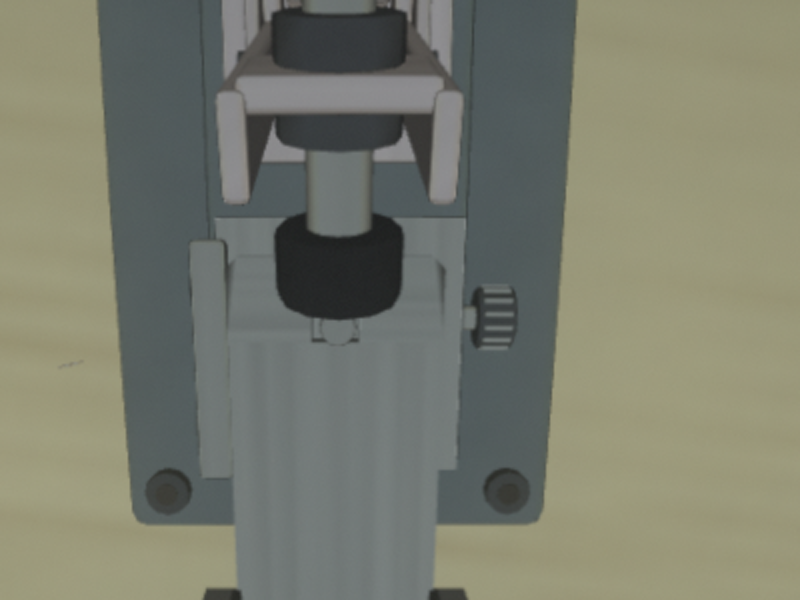

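The pin (338,328) is bottomed in the notch and the blade is square along the rail. I'll ease off the push, release and rise.

Request:
arm_command(motion=[0.3, -0.12, -0.015, 0, 0, 0.3, 0, -0.02, 0, 0, 0.3, 0, 0, 0, 0, 0.6, 0, 0, 0, 0, 0.65, 0, 0, 0, 0, 0.65, 0, 0, 0, 0, 0.65, 0, 0, 0.3, 0, 0.65, 0, 0, 1, 0, 0.65, 0, 0, 2, 0, 0.65, 0, 0, 3, 0, 0.65, 0, 0, 3, 0, 0.65, 0, 0, 3, 0, 0.65, 0, 0, 2, 0, 0.65, 0, 0, 0, 0, 0.65, 0, 0, 0, 0, 0.65, 0, 0, 0, 0, 0.65, 0, 0, 0, 0])

```text
time_s: 14.23
tcp_pos: [0.5001, -0.0564, 0.1651]
tool_rot: [-3.14, 0.003, 0.125]
contact_force: [-0.8, -0.2, -0.7]
gripper_width: 0.649
```

```bash
python3 - <<'E'
exec(open('st.py').read())
s=snap('wrist'); import pickle; pickle.dump(s,open('w6.pkl','wb')); save(s,'w6.png')
E
```

```text
t 14.2333 u,v mm 489.37 -117.32 z 165.1 F uvz -0.81 -0.11 -0.68 T [-0.01  -0.039  0.026] rpy [-3.1405e+00  2.7000e-03  1.2460e-01]
```

View pics/w6.png

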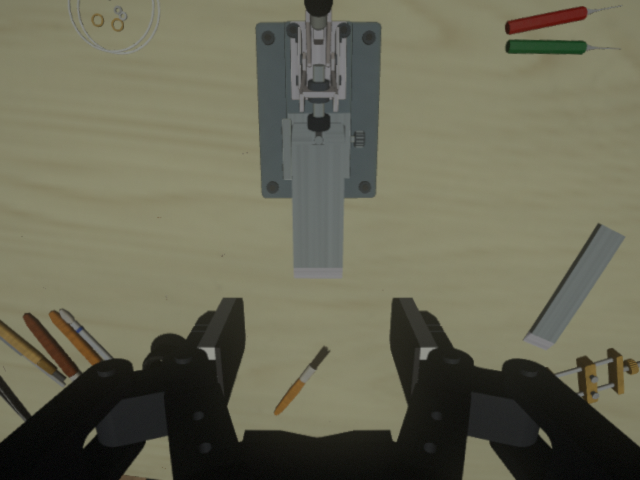

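The blade stayed seated after release: notch and pin at (318,140), bevel edge sticking out at the front. The plain blade is untouched. Next I shut the fingers and go to just in front of the handle.

Request:
arm_command(motion=[0, 1.5, 0.18, 0, 0, 0, 2.8, 0.33, 0, 0, 0, 2.8, 0.33, 0, 0, 0, 2.3, 0.27, -1, 0, 0, 1.58, 0.18, -2, 0, 0, 0, 0, -1, 0, 0, 0, 0, 0, 0, 0, 0, 0, 0, 0, 0, 0, 0, 0, 0, 0, 0, 0, 0, 0])

```text
time_s: 15.12
tcp_pos: [0.6109, -0.044, 0.1275]
tool_rot: [3.141, -0.001, 0.124]
contact_force: [0.3, 0.9, 0.3]
gripper_width: -0.0
```

```bash
python3 st.py
```

```text
t 15.1167 u,v mm 600.87 -118.67 z 127.48 F uvz 0.45 0.89 0.3 T [ 0.031  0.013 -0.076] rpy [ 3.1413e+00 -9.0000e-04  1.2430e-01]
```

Request:
arm_command(motion=[0, 0.64, 0.11, -0.5, 0, 0, 0.64, 0.11, -0.47, 0, 0, 0.39, 0.05, -0.29, 0, 0, 0.39, 0.05, -0.29, 0, 0, 0.39, 0.05, -0.29, 0, 0, 0, 0, 0, 0, 0, 0, 0, 0, 0])

```text
time_s: 15.7
tcp_pos: [0.6356, -0.04, 0.1076]
tool_rot: [-3.141, 0.001, 0.125]
contact_force: [0.9, -1.8, -0.1]
gripper_width: -0.001
```

```bash
python3 st.py
```

```text
t 15.7 u,v mm 625.88 -117.7 z 107.58 F uvz 0.7 -1.93 -0.12 T [-0.    -0.001  0.031] rpy [-3.1413e+00  8.0000e-04  1.2470e-01]
```

Request:
arm_command(motion=[0, 0.3, 0.04, -0.35, 0, 0, 0.3, 0.04, -0.35, 0, 0, 0.3, 0.04, -0.35, 0, 0, 0, 0, 0, 0])

```text
time_s: 16.03
tcp_pos: [0.6444, -0.0388, 0.0964]
tool_rot: [-3.141, 0.001, 0.124]
contact_force: [-0.3, 0.4, -0.3]
gripper_width: 0.001
```

```bash
python3 - <<'E'
exec(open('st.py').read())
s=snap('side'); f=cv2.cvtColor(s['frame'],cv2.COLOR_RGB2BGR); p=snap('scene'); g=cv2.cvtColor(p['frame'],cv2.COLOR_RGB2BGR)
r=lambda im:cv2.resize(im,(400,400),interpolation=cv2.INTER_CUBIC)
cv2.imwrite('pics/c7.png',np.hstack([r(f[210:310,240:340]),r(g[185:285,310:410])]))
E
```

```text
t 16.0333 u,v mm 634.81 -117.57 z 96.35 F uvz -0.22 0.41 -0.29 T [ 0.022  0.025 -0.057] rpy [-3.1411e+00  1.1000e-03  1.2450e-01]
```

View pics/c7.png

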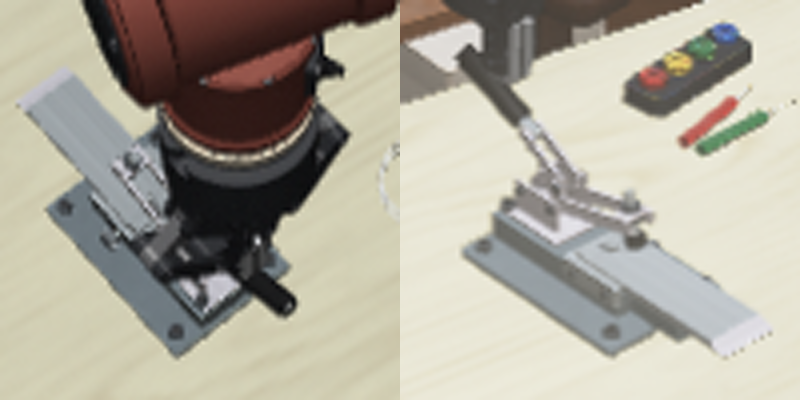

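The scene crop shows the handle has swung partly over to the rear and the pad has come down towards the blade; the blade is still in place. I'll continue along the arc.

Request:
arm_command(motion=[0, 0.22, 0.02, -0.4, 0, 0, 0.22, 0.02, -0.4, 0, 0, 0.22, 0.02, -0.4, 0, 0, 0, 0, 0, 0])

```text
time_s: 16.47
tcp_pos: [0.6509, -0.0382, 0.0845]
tool_rot: [-3.141, 0.001, 0.125]
contact_force: [1.0, 0.3, 0.1]
gripper_width: -0.001
```

Request:
arm_command(motion=[0, 0.12, 0.01, -0.4, 0, 0, 0.12, 0.01, -0.4, 0, 0, 0.1, 0.01, -0.4, 0, 0, 0, 0, 0, 0, 0, 0, 0, 0, 0])

```text
time_s: 16.88
tcp_pos: [0.6543, -0.0379, 0.0731]
tool_rot: [-3.141, 0.001, 0.125]
contact_force: [0.9, -0.1, 0.3]
gripper_width: -0.003
```

```bash
python3 st.py
```

```text
t 16.8833 u,v mm 644.68 -117.96 z 73.11 F uvz 0.86 -0.18 0.3 T [-0.05   0.054  0.004] rpy [-3.1413e+00  1.0000e-03  1.2460e-01]
```

Request:
arm_command(motion=[0, 0, 0, -0.2, 0, 0, 0, 0, -0.2, 0, 0, 0, 0, 0, 0])

```text
time_s: 17.13
tcp_pos: [0.6544, -0.038, 0.0694]
tool_rot: [-3.141, 0.0, 0.125]
contact_force: [-0.3, -0.7, 0.3]
gripper_width: 0.001
```

Request:
arm_command(motion=[0, 0, 0, -0.2, 0, 0, 0, 0, -0.2, 0, 0, 0, 0, 0, 0])

```text
time_s: 17.38
tcp_pos: [0.6542, -0.038, 0.0651]
tool_rot: [-3.141, 0.001, 0.125]
contact_force: [-0.8, -0.5, -0.7]
gripper_width: -0.001
```

```bash
python3 st.py
```

```text
t 17.3833 u,v mm 644.59 -117.99 z 65.13 F uvz -0.85 -0.44 -0.73 T [-0.006 -0.014  0.024] rpy [-3.1413e+00  9.0000e-04  1.2460e-01]
```

Request:
arm_command(motion=[0, 0, 0, -0.2, 0, 0, 0, 0, -0.1, 0, 0, 0, 0, 0, 0])

```text
time_s: 17.63
tcp_pos: [0.6549, -0.038, 0.063]
tool_rot: [3.142, -0.0, 0.125]
contact_force: [-0.9, 0.1, 1.4]
gripper_width: 0.002
```

```bash
python3 - <<'E'
exec(open('st.py').read())
p=snap('scene'); cv2.imwrite('pics/_s.png',p['frame'][...,::-1])
# project expected points: jig frame -> world
O=.5484*u-.118*v
W=lambda x,y,z: np.r_[O+x/1e3*u+y/1e3*v,z/1e3]
for n,q in [('grip down',W(103,0,57)),('tip down',W(131,0,57)),('sleeve in down',W(75,0,57)),('grip half',W(98,0,88)),('grip up',W(80,0,110)),('tcp',a['tcp_pos']),('pad closed',W(-16,0,29))]: print(n,proj(p,q).round(1))
g=cv2.cvtColor(p['frame'],cv2.COLOR_RGB2GRAY)
m=(g<60).astype(np.uint8)[190:260,315:375]
for r in m: print(''.join('#' if k else '.' for k in r))
E
```

```text
t 17.6333 u,v mm 645.26 -118.13 z 62.97 F uvz -0.9 0.26 1.4 T [ 0.017  0.041 -0.005] rpy [ 3.1415e+00 -4.0000e-04  1.2450e-01]
grip down [[332.7 215.8]]
tip down [[324.6 210.7]]
sleeve in down [[341. 221.]]
grip half [[334.3 204.8]]
grip up [[339.8 199.4]]
tcp [[334.5 214.6]]
pad closed [[369.1 249.8]]
............................................................
............................................................
............................................................
............................................................
............................................................
............................................................
............................................................
............................................................
............................................................
............................................................
............................................................
............................................................
............................................................
...
[... 2773 characters left out ...]
.............................
............................................................
............................................................
............................................................
............................................................
............................................................
............................................................
............................................................
............................................................
............................................................
............................................................
............................................................
```

Request:
arm_command(motion=[0, 0, 0, -0.15, 0, 0, 0, 0, 0, 0, 0, 0, 0, 0, 0])

```text
time_s: 17.93
tcp_pos: [0.6551, -0.038, 0.0623]
tool_rot: [3.141, -0.001, 0.125]
contact_force: [-1.5, 0.5, 4.8]
gripper_width: -0.001
```

Request:
arm_command(motion=[0, 0, 0, -0.15, 0, 0, 0, 0, 0, 0, 0, 0, 0, 0, 0])

```text
time_s: 18.18
tcp_pos: [0.6554, -0.038, 0.0615]
tool_rot: [3.141, -0.001, 0.125]
contact_force: [-2.5, 1.2, 7.6]
gripper_width: -0.002
```

```bash
python3 st.py
```

```text
t 18.1833 u,v mm 645.77 -118.15 z 61.47 F uvz -2.37 1.48 7.58 T [ 0.088  0.437 -0.047] rpy [ 3.1414e+00 -1.2000e-03  1.2470e-01]
```

Request:
arm_command(motion=[0, 0, 0, -0.15, 0, 0, 0, 0, -0.1, 0, 0, 0, 0, 0, 0, 0, 0, 0, 0, 0])

```text
time_s: 18.52
tcp_pos: [0.6558, -0.0379, 0.0601]
tool_rot: [3.141, -0.002, 0.125]
contact_force: [-3.7, 0.7, 13.0]
gripper_width: 0.002
```

Request:
arm_command(motion=[0, 0, 0, -0.15, 0, 0, 0, 0, -0.1, 0, 0, 0, 0, 0, 0, 0, 0, 0, 0, 0])

```text
time_s: 18.85
tcp_pos: [0.6562, -0.0379, 0.0588]
tool_rot: [3.141, -0.002, 0.125]
contact_force: [-4.3, 1.0, 15.4]
gripper_width: -0.002
```

```bash
python3 st.py
```

```text
t 18.85 u,v mm 646.62 -118.19 z 58.78 F uvz -4.19 1.52 15.39 T [ 0.258  0.889 -0.04 ] rpy [ 3.1413e+00 -2.4000e-03  1.2470e-01]
```

Request:
arm_command(motion=[0, 0, 0, 0.5, 0, 0, 0, 0, 2, 0, 0, 0, 0, 3.5, 0, 0, 0, 0, 3.5, 0, 0, 0, 0, 3, 0, 0, -2, -0.25, 1.5, 0, 0, -3, -0.37, 0, 0, 0, -3, -0.37, 0, 0, 0, -1.5, -0.18, 0, 0, 0, 0, 0, 0, 0, 0, 0, 0, 0, 0, 0, 0, 0, 0, 0, 0, 0, 0, 0, 0])

```text
time_s: 19.93
tcp_pos: [0.5607, -0.0498, 0.1948]
tool_rot: [3.141, -0.001, 0.125]
contact_force: [0.8, 0.3, -0.2]
gripper_width: -0.002
```

```bash
python3 - <<'E'
exec(open('st.py').read())
import pickle
p=snap('scene'); w=snap('wrist'); pickle.dump([p,w],open('pw.pkl','wb'))
O=.5484*u-.118*v
W=lambda x,y,z: np.r_[O+x/1e3*u+y/1e3*v,z/1e3]
for n,q in [('grip down',W(103,0,57)),('tip down',W(131,0,57)),('grip half',W(98,0,88)),('pin',W(-1,0,32)),('pad closed',W(-16,0,29)),('nose',W(-64,0,24)),('bevel',W(-102,0,29))]: print(n,proj(p,q).round(1),proj(w,q).round(1))
A=cv2.resize(p['frame'][190:290,310:410],(400,400),interpolation=cv2.INTER_CUBIC)
B=cv2.resize(w['frame'][0:300,170:470],(400,400),interpolation=cv2.INTER_CUBIC)
cv2.imwrite('pics/c8.png',np.hstack([A,B])[...,::-1])
E
```

```text
t 19.9333 u,v mm 550.38 -118.2 z 194.77 F uvz 0.78 0.22 -0.21 T [-0.062  0.029  0.013] rpy [ 3.1414e+00 -9.0000e-04  1.2470e-01]
grip down [[332.7 215.8]] [[317.   72.7]]
tip down [[324.6 210.7]] [[317.   26.4]]
grip half [[334.3 204.8]] [[316.9  76.1]]
pin [[364.3 245.5]] [[316.9 219.1]]
pad closed [[369.1 249.8]] [[316.8 236.6]]
nose [[384.9 262. ]] [[316.8 289.9]]
bevel [[398.3 268.6]] [[316.7 333.1]]
```

View pics/c8.png

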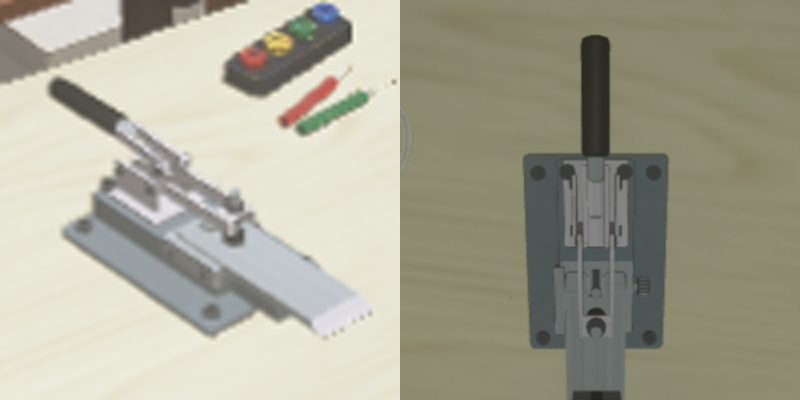

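The handle sleeve runs (323,211)–(341,221) in the scene frame, which matches the projected "fully down" pose within about 1 px. The pad sits on the blade. To be sure it is on its stop I'll press again from above and note the height at which I feel contact.

Request:
arm_command(motion=[0, 2, 0.25, 0, 0, 0, 3, 0.37, 0, 0, 0, 3, 0.37, -1.5, 0, 0, 2, 0.25, -3, 0, 0, 0, 0, -3.5, 0, 0, 0, 0, -3, 0, 0, 0, 0, -1.5, 0, 0, 0, 0, -0.2, 0, 0, 0, 0, 0, 0, 0, 0, 0, 0, 0])

```text
time_s: 20.87
tcp_pos: [0.6611, -0.0375, 0.0696]
tool_rot: [3.141, -0.003, 0.125]
contact_force: [-0.4, 0.1, 1.2]
gripper_width: 0.0
```

Request:
arm_command(motion=[0, 0, 0, -0.15, 0, 0, 0, 0, 0, 0, 0, 0, 0, 0, 0])

```text
time_s: 21.12
tcp_pos: [0.6606, -0.0375, 0.068]
tool_rot: [3.141, -0.003, 0.124]
contact_force: [0.3, 0.4, 0.6]
gripper_width: -0.002
```

Request:
arm_command(motion=[0, 0, 0, -0.15, 0, 0, 0, 0, 0, 0, 0, 0, 0, 0, 0])

```text
time_s: 21.37
tcp_pos: [0.6595, -0.0373, 0.0648]
tool_rot: [3.142, 0.0, 0.125]
contact_force: [-0.5, -0.3, 0.3]
gripper_width: -0.002
```

Request:
arm_command(motion=[0, 0, 0, -0.15, 0, 0, 0, 0, 0, 0, 0, 0, 0, 0, 0])

```text
time_s: 21.62
tcp_pos: [0.6597, -0.0374, 0.0632]
tool_rot: [3.142, -0.0, 0.125]
contact_force: [0.2, -0.7, 0.8]
gripper_width: 0.0
```

```bash
python3 st.py
```

```text
t 21.6167 u,v mm 650.16 -118.05 z 63.22 F uvz 0.08 -0.71 0.84 T [-0.062 -0.013  0.034] rpy [ 3.1415e+00 -1.0000e-04  1.2450e-01]
```

Request:
arm_command(motion=[0, 0, 0, -0.15, 0, 0, 0, 0, 0, 0, 0, 0, 0, 0, 0])

```text
time_s: 21.87
tcp_pos: [0.6599, -0.0373, 0.0624]
tool_rot: [3.141, -0.0, 0.125]
contact_force: [-0.5, -0.4, 4.5]
gripper_width: -0.004
```

Request:
arm_command(motion=[0, 0, 0, -0.15, 0, 0, 0, 0, 0, 0, 0, 0, 0, 0, 0])

```text
time_s: 22.12
tcp_pos: [0.6602, -0.0373, 0.0614]
tool_rot: [3.141, -0.001, 0.125]
contact_force: [-1.8, 0.0, 7.2]
gripper_width: -0.007
```

Request:
arm_command(motion=[0, 0, 0, -0.2, 0, 0, 0, 0, 0, 0, 0, 0, 0, 0, 0])

```text
time_s: 22.37
tcp_pos: [0.6606, -0.0373, 0.0602]
tool_rot: [3.141, -0.002, 0.125]
contact_force: [-2.4, 1.5, 9.1]
gripper_width: -0.0
```

```bash
python3 st.py
```

```text
t 22.3667 u,v mm 650.99 -118.08 z 60.25 F uvz -2.18 1.75 9.12 T [0.176 0.457 0.007] rpy [ 3.1414e+00 -1.5000e-03  1.2460e-01]
```

Contact is felt again only below about 63 mm, against 64 nominal for the sleeve top on its stop; at dead centre it would be over 67. So the handle is locked past centre. I'll retreat to the earlier viewing pose and compare the blade numerically.

Request:
arm_command(motion=[0, 0, 0, 1, 0, 0, 0, 0, 3, 0, 0, 0, 0, 3.5, 0, 0, -1, -0.12, 3, 0, 0.3, -3.5, -0.43, 0, 0, 0.65, -4, -0.49, 0, 0, 0.65, -3.5, -0.43, 0, 0, 0.65, -2.5, -0.3, 0, 0, 0.65, -1.5, -0.18, 0, 0, 0.65, 0, 0, 0, 0, 0.65, 0, 0, 0, 0, 0.65, 0, 0, 0, 0, 0.65, 0, 0, 0, 0, 0.65, 0, 0, 0, 0])

```text
time_s: 23.53
tcp_pos: [0.5008, -0.0568, 0.1633]
tool_rot: [3.141, -0.001, 0.125]
contact_force: [1.4, 0.7, 0.2]
gripper_width: 0.653
```

```bash
python3 - <<'E'
exec(open('st.py').read())
import pickle
s1=snap('wrist'); s0=pickle.load(open('w6.pkl','rb')); pickle.dump(s1,open('w9.pkl','wb'))
th=np.radians(7.05)
def meas(s):
    # rectify the bed-top plane z=.029 into (u,v) mm grid, 0.25mm/px
    O=.5484*u-.118*v
    U,V=np.meshgrid(np.arange(-120,20,.25),np.arange(-30,30,.25),indexing='ij')
    P=np.c_[(O+U.reshape(-1,1)/1e3*u+V.reshape(-1,1)/1e3*v),np.full(U.size,.029)]
    m=proj(s,P).astype(np.float32).reshape(*U.shape,2)
    return cv2.remap(s['frame'],m[...,0],m[...,1],cv2.INTER_LINEAR)
A,B=meas(s0),meas(s1)
lab=lambda I:cv2.cvtColor(I,cv2.COLOR_RGB2LAB)[...,2].astype(float)
for I in (A,B):
    b=lab(I); f=b[:,100:140].mean(1); g=np.gradient(f); k=np.argmax(abs(g[:160])); print('front edge u',-120+k*.25)
    for lo in (-95,-85,-75):
        r=b[int((lo+120)*4):int((lo+125)*4)].mean(0); gg=np.gradient(r); print(lo,'edges v',-30+np.argmax(gg[120:])*.25+30,-30+np.argmin(gg[:120])*.25)
c=lambda I:cv2.cvtColor(I[40:220],cv2.COLOR_RGB2GRAY).astype(np.float32)
print('shift px(.25mm)',cv2.phaseCorrelate(c(A),c(B),cv2.createHanningWindow((240,180),cv2.CV_32F)))
E
```

```text
t 23.5333 u,v mm 490.01 -117.86 z 163.33 F uvz 1.42 0.5 0.16 T [-0.001  0.081 -0.062] rpy [ 3.1414e+00 -6.0000e-04  1.2500e-01]
front edge u -101.0
-95 edges v 18.25 -18.0
-85 edges v 18.5 -17.75
-75 edges v 18.5 -17.5
front edge u -100.75
-95 edges v 18.5 -17.75
-85 edges v 18.5 -17.5
-75 edges v 18.25 -17.5
shift px(.25mm) ((-0.11610790587143072, 0.8691535059219575), 0.37855510075887044)
```

```bash
python3 -c "
from h import *
print(bot.hand_in())"
```

```text
the job is handed in; nothing more can be done
None
```

The notched blade is clamped in the jig, and I handed the job in at about 23.5 s of the 54 s allowed. No verdict was reported.

- **Seating:** I gripped the blade near its middle, laid it on the bed and slid it back. I felt the pin where the camera had placed it, about 1 mm in front of the slot's middle. I pressed home at about 8 N for a little over 0.8 s, then let go. A close view showed the pin bottomed in the notch and the blade square to the rail.
- **Clamping:** I pushed the toggle handle down with the fingers shut, then pressed it a second time to check. The second press met resistance only below about 63 mm. The sleeve top should sit at 64 mm on its stop and above 67 mm at dead centre, so I took it to be locked past centre. The pad appeared to be on the blade.
- **Final check:** Comparing views before and after clamping, the blade had shifted by no more than about 0.25 mm. Its front edge was at -101 mm in the jig's frame, where a seated blade should be.

**Less certain:**
- During both handle presses the handle gave about 3–4 mm under 9–15 N, more than I expected from a rigid stop.
- I inferred the toggle angle and pad force from touch and images; neither was measured directly.
- I did not re-measure the plain blade at the end, but the arm never went near it.

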